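# Run a train of manifold blocks up to the end stop and swing the retaining arm behind it

## Task

Push the three manifold blocks along the blue rail bed as one train, pressing only on the rear block, until the row stands closed up against the rubber-faced end stop; then push the red retaining arm right round across the bed behind the row. Use a steady push, not a knock: lift nothing, keep the row together, and leave the other things on the trolley where they are.

Things in the scene. Friction and masses are not known exactly. Their poses are not given: they have to be found in the camera images.
- rail: Blue loading bed fixed on the trolley, 246 mm across (its x, roughly away from the robot) by y = -0.175 to 0.155 m along. Origin on its centre line at trolley-top level. The blocks lie on two white runners (tops z = 10 mm; bed floor z = 6 mm) between low side guides (top z = 22 mm, 218 mm apart: 4 mm play at each block end). Blocks are pushed toward its -y; the +y end is open.
- stop_face (a point): Centre of the black rubber face of the yellow end stop at the rail's -y end, at rail x = 0, y = -0.150 m, z = 27 mm. The stop's top is at z = 46 mm.
- block_front: Gold-coloured manifold block, 44 mm (along the rail) x 210 mm (across it) x 44 mm high, about 0.45 kg (0.3 to 0.6), loose on the runners; the one nearest the stop. Origin at the centre of its underside; its own y is its long axis. Pushed home, its origin is at rail y = -0.128.
- block_middle: The same kind of block, next in the row, 0.5 mm or less between neighbours. Home at rail y = -0.084.
- block_rear: The same kind of block, last in the row, farthest from the stop: the only one to be pressed, on its flat rear face (22 mm behind its origin, z = 10 to 54 mm), near mid length. Home at rail y = -0.040, rear face then at y = -0.018. The row starts 50 to 105 mm short of home; sliding it all takes roughly 5 to 20 N.
- latch (a joint): Angle (rad) of the red arm about its upright pivot on the rail's -x (robot) side: 0 = along the rail, pointing to its +y; 1.57 = across the bed, pointing to its +x, end of travel. Closes clockwise seen from above. Starts at -0.15 to 0; light friction (under 2 N at the pin); stays where left. Blocked by the blocks until the row is nearly home; closed, it stands 6 mm behind the rear block.
- latch_pivot (a point): Point on the arm's pivot axis, fixed on the rail at rail x = -0.128, y = -0.006, z = 45 mm.
- latch_pin (a point): Point on the axis of the black upright pin near the free end of the red arm, 62 mm from the pivot axis, at z = 45 mm above the trolley. Pin 14 mm in diameter, standing from z = 41 to 70 mm; the red bar under it is 12 mm wide, z = 25 to 41 mm, ending 71 mm from the pivot axis.
- oil_bottle: Bystander: cream squeeze bottle with red needle spout, 41 mm across, 110 mm high, standing left of the rail. Origin at the centre of its underside.
- plug_gauge: Bystander: grey double-ended plug gauge, 25 x 98 x 25 mm, lying left of the rail. Origin under its centre.
- loupe: Bystander: black eye loupe, 37 mm across, 26 mm high, right of the rail. Origin at the centre of its underside.
- screwdriver: Bystander: small screwdriver with orange handle, 139 mm long, 21 mm high, lying right of the rail. Origin under its centre.

How it is judged:
On the way, in this order (a step that is already met when the one before it is completed fails the run):
1. the row is closed up against the end stop (y of block_front in the frame of rail below -0.1245 m and y of block_middle in the frame of rail below -0.0805 m and y of block_rear in the frame of rail below -0.0365 m), for 0.2 s.
2. the retaining arm is swung across behind the row (value of joint latch above 1.4 rad), for 0.2 s.
At the end, for the whole second after the job is handed in: Each block is within 3.5 mm of its home place in a closed row against the end stop (rail y = -0.128, -0.084, -0.040), square to the rail within 0.06 rad, flat on the runners and at rest; the retaining arm is swung past 1.4 rad across the bed behind the row (all of step 1 and value of joint latch above 1.4 rad and linear speed of each of block_front, block_middle, block_rear below 0.01 m/s and angle between the y axis of each of block_front, block_middle, block_rear and the x axis of rail, either way round below 0.06 rad and height (world z) of each of block_front, block_middle, block_rear below 0.014 m); the robot touches nothing.
It fails at once if a block is lifted (over 8 mm) or tipped (height (world z) of any of block_front, block_middle, block_rear above 0.018 m or angle between any of block_front, block_middle, block_rear's own z axis and vertical above 0.15 rad).
It fails at once if the robot presses on the front or the middle block (contact force between any of the fingers, the arm and block_front above 2 N or contact force between any of the fingers, the arm and block_middle above 2 N).
It fails at once if the row comes apart: a gap over 10 mm between neighbours (distance between block_front and block_middle above 0.054 m or distance between block_middle and block_rear above 0.054 m).
It fails at once if the row is knocked along, faster than 0.4 m/s (linear speed of block_front above 0.4 m/s).
It fails at once if a bystander is moved more than 15 mm (distance of any of oil_bottle, plug_gauge, loupe, screwdriver from where it was at the start of the episode above 0.015 m).
It also fails if it takes over 51 s, if anything falls off the work surface, if the arm or the gripper's body presses on something with over 40 N, if the wrist force passes 120 N, or if a joint passes its speed limit or range.

## Robot

A 6-joint arm with a two-finger parallel gripper is mounted at the origin on a cart in front of the work surface, level with it; the furniture and walls round the work are solid. World frame = base frame: x ahead of the robot, y to its left, z up, the work surface at z = 0. Lengths are in m, angles in rad, forces in N, time in s.
With the tool pointing down it reaches from about 0.3 to 0.875 m from the base axis. Payload 4.2 kg.
Tool frame: the origin (TCP) lies midway between the tips of the shut fingers; the grasp point (between the pads) lies 19 mm behind it (env.tcp_to_grasp is the distance from the TCP to the grasp point, in m); z points along the fingers, y is the line along which they close (so a half turn about z gives the same grasp; the last joint's range is limited). The gripper opens to 85 mm and grips with 20 to 120 N. Pads are 22 mm wide; open, the fingers measure 114 mm over their backs; the gripper's body (76 mm by 85 mm) begins 54 mm behind the grasp point. The pads swing forward as they close: fully open they stand 13 mm farther back than shut.
Start: joints at [-1.26, 0.32, 1.565, -0, 1.257, -0.02], TCP at [0.187, -0.544, 0.231] pointing down, gripper open.
Joint ranges: [-3.11, 3.11], [-0.84, 2.01], [0.21, 2.61], [-1.34, 4.49], [0.05, 2.63], [-2.56, 2.56]. Speed limits (rad/s): [2.57, 2.57, 3.14, 3.14, 3.14, 3.14].

## Interface

Orientations are given as a 3x3 rotation matrix whose columns are the frame's x, y, z axes.
In Python, from workcell import env, sensors, vision, ticket gives the robot as it stands. Calls block until the motion is done:
- env.movep(position, orientation): joint-space move of the TCP to a pose.
- env.move_straight(position, ori=None, v=0.15): straight line of the TCP; ori=None keeps the orientation; v is the mean speed in m/s.
- env.goto_joints(angles): joint-space move.
- env.open_gripper() and env.close_gripper(): open the fingers fully, or close them until they stop; the grip force is fixed at half the most.
- env.sleep(seconds).
- env.inverse_kinematics(position, orientation): joint angles nearest the present ones, or None.
- sensors.sense(): the state.
- vision.grab_frame(name): name is "scene" or "top"; returns the picture (420x560x3 uint8, blue, green, red); there is no depth.
- vision.camera_info(name): a dict with "vertical_fov" (degrees; the focal length in pixels is half the picture's height over the tangent of half this angle, whatever the lens; pixels are square), "cx", "cy" (the principal point, pixels), "R" (3x3) and "t" (3): a world point X has camera coordinates R X + t. Camera axes: x right, y down, z forward; pixel columns grow to the right and rows downward; lengths in m; the calibration is good to about 2 mm. A picture is of the moment at which its call begins. camera_info takes no time and is no camera call.
A pose or a line that the arm cannot do raises env.Unreachable and nothing moves.
- ticket.hand_in(): hands the job in; it is judged then, once.
The state is a dict: "time_s": time; "joint_pos": joint angles; "joint_vel": joint speeds; "effort": joint torques, N m; "tool_pos": TCP position; "tool_rot": TCP orientation; "ft_force": force on the tool from outside, world axes, zero at the start; "ft_torque": the same for the moment, N m; "width": opening from 0.0 (shut) to 1.0 (fully open); "gripper_force": force on a finger pad.
Only numpy, scipy, OpenCV 4.12 (cv2) and the standard library are available. Lean on these libraries where they do the work, as an engineer would, in place of code of your own. Each camera call takes 0.05 s, during which the arm holds its last target. There are 200 camera calls.

## Working session

There is one attempt and no reset: what is moved stays moved. The work goes in short steps, each a Python script; the robot and the scene stay as the last script left them, time stands still between calls to the robot, and variables do not carry over. Pictures are saved under pics/ and viewed, at most 10 in all, crops included, and the job is handed in when it is done.

```bash
mkdir -p pics; ls
python3 - <<'E'
from workcell import env,sensors,vision
import cv2
for n in("scene","top"):
    cv2.imwrite(f"pics/{n}0.png",vision.grab_frame(n)); c=vision.camera_info(n);print(n,c)
s=sensors.sense();print(s["time_s"],s["ft_force"],s["tool_rot"])
E
```

```text
pics
scene {'vertical_fov': 49.96976186654423, 'cx': 284.06415433575893, 'cy': 211.89077476882454, 'R': array([[ 0.82557603, -0.56408852, -0.01511159],
       [-0.24609427, -0.33581592, -0.90921135],
       [ 0.50780097,  0.75434197, -0.41606053]]), 't': array([-0.45234287,  0.21137096,  0.94218065])}
top {'vertical_fov': 43.86049454910392, 'cx': 271.03337970342693, 'cy': 214.38137216425386, 'R': array([[-0.02522171, -0.99946544, -0.0208014 ],
       [-0.99142936,  0.02767624, -0.12767871],
       [ 0.12818617,  0.01740284, -0.99159742]]), 't': array([0.02933565, 0.53054967, 1.22067115])}
0.1 [-0.11172726  0.15477801  0.49125462] [[ 9.45774815e-01  3.24822691e-01 -4.67763718e-04]
 [ 3.24823025e-01 -9.45773633e-01  1.49603699e-03]
 [ 4.35481692e-05 -1.56685453e-03 -9.99998772e-01]]
```

View pics/scene0.png

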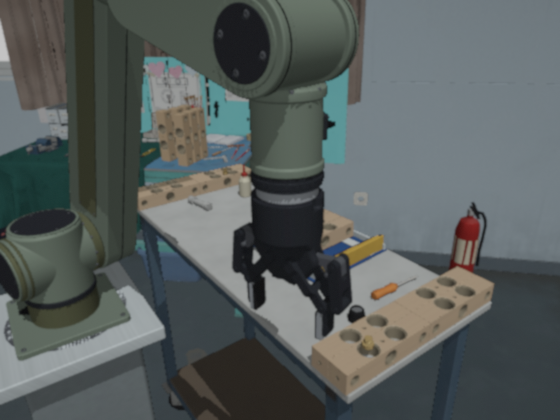

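View pics/top0.png

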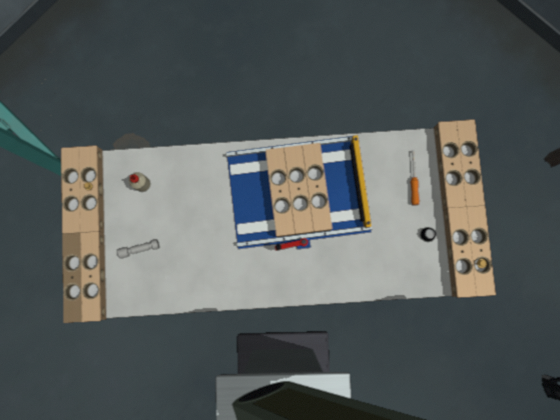

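The top view shows the bed at about cols 228–370 and rows 138–248. The stop is on the right (col 361), the row spans cols 268–328, and the red arm is near (292,244). In the scene view the robot hides the bed. I'll enlarge the top view.

Run:
```python
import cv2
i=cv2.imread("pics/top0.png")[130:255,220:380]
cv2.imwrite("pics/crop0.png",cv2.resize(i,None,fx=4.8,fy=4.8,interpolation=cv2.INTER_CUBIC))
```

```text
(no output)
```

View pics/crop0.png

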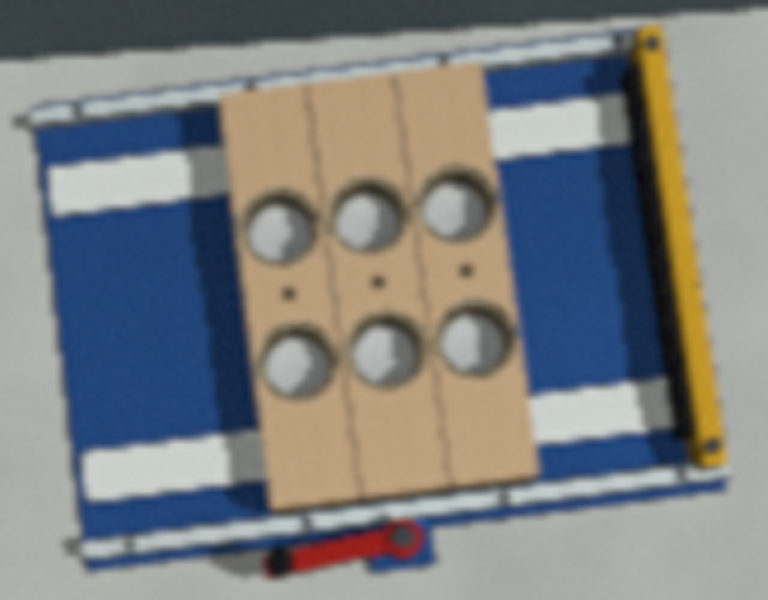

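```bash
cat > h.py <<'E'
import numpy as np,cv2
from workcell import env,sensors,vision
def ray(n,uv):
    c=vision.camera_info(n);f=210/np.tan(np.radians(c["vertical_fov"]/2))
    d=c["R"].T@np.array([(uv[0]-c["cx"])/f,(uv[1]-c["cy"])/f,1]);return -c["R"].T@c["t"],d
def atz(n,uv,z):
    o,d=ray(n,uv);return o+d*(z-o[2])/d[2]
def proj(n,X):
    c=vision.camera_info(n);f=210/np.tan(np.radians(c["vertical_fov"]/2));p=c["R"]@np.array(X)+c["t"]
    return np.array([c["cx"]+f*p[0]/p[2],c["cy"]+f*p[1]/p[2]])
def tri(a,b):
    (o,d),(q,e)=a,b;s=np.linalg.lstsq(np.c_[d,-e],q-o,rcond=None)[0]
    return (o+s[0]*d+q+s[1]*e)/2,np.linalg.norm(o+s[0]*d-q-s[1]*e)
cr=lambda u,v,s=4.8,x0=220,y0=130:((u+.5)/s-.5+x0,(v+.5)/s-.5+y0)
E
python3 - <<'E'
from h import *
P={"RB+x":(220,97,.054),"FB+x":(482,65,.054),"FB-x":(538,476,.054),"RB-x":(270,508,.054),"stop1":(652,42,.046),"stop2":(712,446,.046),"piv":(403,538,.045),"pin":(279,562,.07),"run1":(50,168,.01),"run1b":(55,215,.01),"run2":(83,452,.01),"run2b":(88,500,.01)}
for k,(u,v,z) in P.items(): print(k,atz("top",cr(u,v),z).round(4))
E
```

```text
RB+x [0.6856 0.0244 0.054 ]
FB+x [ 0.698  -0.1073  0.054 ]
FB-x [ 0.4905 -0.127   0.054 ]
RB-x [0.4783 0.0048 0.054 ]
stop1 [ 0.7094 -0.1939  0.046 ]
stop2 [ 0.5038 -0.2141  0.046 ]
piv [ 0.4625 -0.0603  0.045 ]
pin [0.4506 0.001  0.07  ]
run1 [0.6619 0.1145 0.01  ]
run1b [0.6371 0.1123 0.01  ]
run2 [0.5134 0.0999 0.01  ]
run2b [0.4888 0.0978 0.01  ]
```

Sizes check out: the row measures 132 x 208 mm and pin to pivot is 62 mm. Next I'll clear the arm and take the second view.

Run:
```python
from h import *
print("C",-vision.camera_info("scene")["R"].T@vision.camera_info("scene")["t"])
yaw=.097
X=-np.array([-np.sin(yaw),np.cos(yaw),0]); # rail -y
for s in(1,-1):
    x=s*X; z=np.array([0,0,-1.]); R=np.c_[x,np.cross(z,x),z]
    print(s,env.inverse_kinematics([.57,.08,.2],R),env.inverse_kinematics([.57,.08,.02],R))
env.close_gripper()
x=X;z=np.array([0,0,-1.]);R=np.c_[x,np.cross(z,x),z]
env.movep([.42,.25,.3],R)
i=vision.grab_frame("scene");print(sensors.sense()["time_s"],sensors.sense()["joint_pos"])
cv2.imwrite("pics/scene1.png",i)
c=[proj("scene",p) for p in([.47,.0,.05],[.7,-.2,.05],[.49,.1,.01])];print(c)
cv2.imwrite("pics/crop1.png",cv2.resize(i[170:300,210:400],None,fx=4.2,fy=4.2,interpolation=cv2.INTER_CUBIC))
```

```text
C [-0.05297963 -0.8949061   0.57734944]
1 None None
-1 [ 1.19459112e-01  3.41661747e-01  1.61315341e+00 -4.44089210e-16
  1.18677750e+00  2.24591123e-02] [ 1.19459112e-01  5.29021447e-01  1.82796432e+00 -4.44089210e-16
  7.84606892e-01  2.24591123e-02]Traceback (most recent call last):
  File "<stdin>", line 10, in <module>
workcell.Unreachable: the arm cannot take that pose within its joint ranges
```

```bash
cat >> h.py <<'E'
YAW=.097
def ori(a): # tool x at world heading a
    x=np.array([np.cos(a),np.sin(a),0]);z=np.array([0,0,-1.]);return np.c_[x,np.cross(z,x),z]
RY=ori(YAW+np.pi/2)
E
python3 - <<'E'
from h import *
env.movep([.42,.25,.3],RY)
i=vision.grab_frame("scene");print(sensors.sense()["time_s"])
cv2.imwrite("pics/scene1.png",i)
print([proj("scene",p).round() for p in([.47,.0,.05],[.7,-.2,.05],[.49,.1,.01])])
cv2.imwrite("pics/crop1.png",cv2.resize(i[170:300,210:400],None,fx=4.2,fy=4.2,interpolation=cv2.INTER_CUBIC))
E
```

```text
3.8333
[array([259., 231.]), array([379., 236.]), array([247., 229.])]
```

View pics/crop1.png

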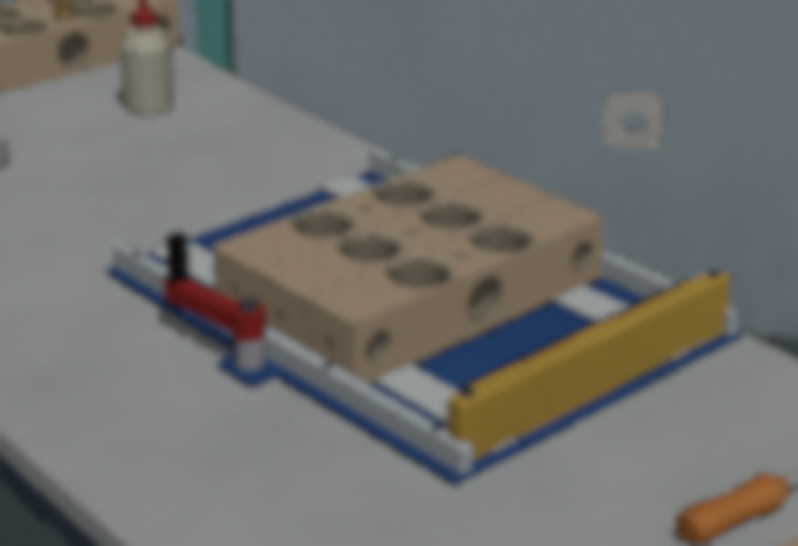

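The second view is clear. In crop px, the row's top corners are (216,253), (358,322), (604,215) and (459,155). The pin top is at (178,237), the pivot at (250,303), and the stop bolts at (465,387) and (715,273). I'll triangulate these.

Run:
```python
from h import *
T={"RB+x":(220,97),"FB+x":(482,65),"FB-x":(538,476),"RB-x":(270,508),"stop1":(652,42),"stop2":(712,446),"piv":(403,538),"pin":(279,562)}
S={"RB+x":(459,155),"FB+x":(604,215),"FB-x":(358,322),"RB-x":(216,253),"stop1":(715,273),"stop2":(465,387),"piv":(251,303),"pin":(178,237)}
Q={}
for k in T:
    p,g=tri(ray("top",cr(*T[k])),ray("scene",cr(*S[k],4.2,210,170)));Q[k]=p;print(k,p.round(4),"miss",round(g,4))
A=np.array([[np.cos(YAW),-np.sin(YAW)],[np.sin(YAW),np.cos(YAW)]])
piv=atz("top",cr(403,538),.045)[:2];O=piv-A@[-.128,-.006]
print("O from pivot",O)
zt=dict(zip(T,[.054]*4+[.046]*2+[.045,.07]))
for k in T: print(k,(A.T@(atz("top",cr(*T[k]),zt[k])[:2]-O)).round(4),(A.T@(Q[k][:2]-O)).round(4))
```

```text
RB+x [0.6856 0.0243 0.0547] miss 0.0005
FB+x [ 0.6974 -0.1072  0.0573] miss 0.0007
FB-x [ 0.4914 -0.1275  0.0563] miss 0.0026
RB-x [0.4791 0.0046 0.0498] miss 0.001
stop1 [ 0.7087 -0.1936  0.0491] miss 0.0004
stop2 [ 0.5029 -0.2129  0.0515] miss 0.0008
piv [ 0.4628 -0.0605  0.0484] miss 0.0013
pin [0.4509 0.0008 0.0706] miss 0.0007
O from pivot [ 0.58930078 -0.04190462]
RB+x [0.1023 0.0567] [0.1023 0.0565]
FB+x [ 0.1019 -0.0756] [ 0.1013 -0.0755]
FB-x [-0.1066 -0.0751] [-0.1057 -0.0757]
RB-x [-0.106   0.0572] [-0.1052  0.057 ]
stop1 [ 0.1048 -0.1629] [ 0.1042 -0.1625]
stop2 [-0.1018 -0.1631] [-0.1026 -0.1618]
piv [-0.128 -0.006] [-0.1277 -0.0062]
pin [-0.1339  0.0561] [-0.1336  0.0559]
```

```bash
cat >> h.py <<'E'
A=np.array([[np.cos(YAW),-np.sin(YAW)],[np.sin(YAW),np.cos(YAW)]]);O=np.array([.5893,-.0419])
def W(x,y,z): return np.r_[O+A@[x,y],z]
def fr(): # force & tcp in rail frame
    s=sensors.sense();return A.T@s["ft_force"][:2],A.T@(s["tool_pos"][:2]-O),s
E
python3 - <<'E'
from h import *
env.movep(W(-.002,.105,.12),RY)
env.move_straight(W(-.002,.105,.022),v=.12)
f0=fr()[0];print("f0",f0)
env.move_straight(W(-.002,.078,.022),v=.08)
y=.078
while y>.050:
    y-=.003;env.move_straight(W(-.002,y,.022),v=.03)
    f,p,s=fr();print(round(y,4),f.round(1),p.round(4),round(s["time_s"],2))
    if f[1]-f0[1]>4:break
cv2.imwrite("pics/top1.png",vision.grab_frame("top"))
E
```

```text
f0 [ 0.06980012 -0.34877189]
0.075 [-0.4 -0.5] [-0.002  0.075] 6.71
0.072 [ 0.5 -0. ] [-0.002  0.072] 6.96
0.069 [0.  0.5] [-0.002   0.0689] 7.21
0.066 [0.  3.9] [-0.002   0.0664] 7.46
```

Run:
```python
from h import *
for y in(.045,.02,.002):
    env.move_straight(W(-.002,y,.022),v=.03);f,p,s=fr();print(y,f.round(1),p.round(4))
while y>-.02:
    y-=.0015;env.move_straight(W(-.002,y,.022),v=.02)
    f,p,s=fr();print(round(y,4),f.round(1),p.round(4),round(s["time_s"],2))
    if f[1]>28:break
i=vision.grab_frame("top");cv2.imwrite("pics/top2.png",i)
cv2.imwrite("pics/crop2.png",cv2.resize(i[130:255,220:380],None,fx=4.8,fy=4.8,interpolation=cv2.INTER_CUBIC))
```

```text
0.045 [-0.8  5.9] [-0.0021  0.0458]
0.02 [0.  6.7] [-0.0022  0.0209]
0.002 [-0.2  6.2] [-0.0023  0.0028]
0.0005 [0.1 6.7] [-0.0022  0.0015] 10.34
-0.001 [0.9 7.1] [-0.0023  0.0001] 10.59
-0.0025 [-0.5  7.2] [-0.0023 -0.0014] 10.84
-0.004 [-0.5  6.9] [-0.0023 -0.0029] 11.09
-0.0055 [-0.2  6.8] [-0.0023 -0.0043] 11.34
-0.007 [0.9 7.2] [-0.0023 -0.0058] 11.59
-0.0085 [-0.5  7.1] [-0.0023 -0.0072] 11.84
-0.01 [ 0.8 13.1] [-0.0023 -0.0072] 12.09
-0.0115 [ 0.4 17.9] [-0.0023 -0.0073] 12.34
-0.013 [ 1.9 24.3] [-0.0023 -0.0072] 12.59
-0.0145 [ 2.  28.3] [-0.0023 -0.0072] 12.84
```

View pics/crop2.png

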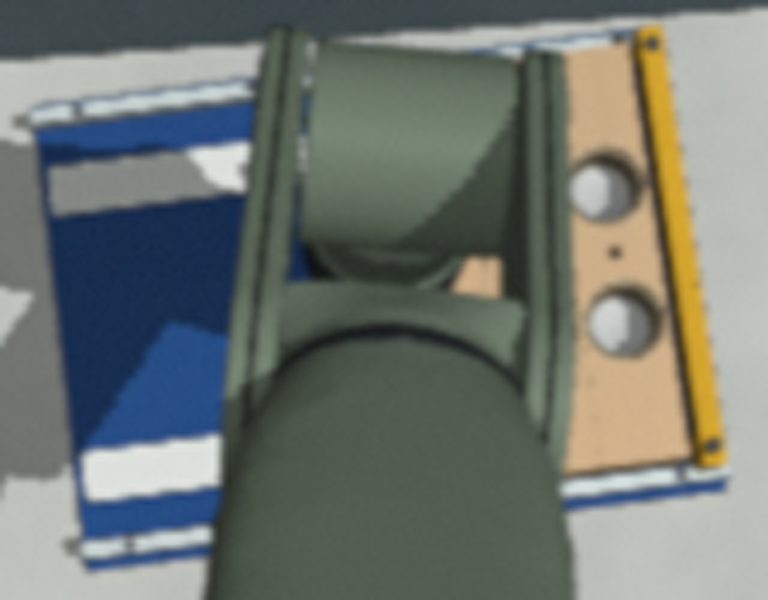

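The row is closed against the stop: the tool stalled at y = −0.0072 (predicted −0.008) and force climbed to 28 N. The picture shows the front block touching the stop, with its edge at about crop (640–695). Next I'll back off and swing the arm.

Run:
```python
from h import *
def P(th,off,z=.05): 
    d=np.array([np.sin(th),np.cos(th)]);p=np.array([np.cos(th),-np.sin(th)])
    return W(*(np.array([-.128,-.006])+.062*d-off*p),z),ori(YAW+np.pi-th)
for th in(-.095,.4,.8,1.2,1.57): 
    q=env.inverse_kinematics(*P(th,.018));print(th,None if q is None else q.round(2))
env.move_straight(W(-.002,.03,.022),v=.05)
env.move_straight(W(-.002,.05,.15),v=.15)
env.movep(*P(-.1,.045,.15))
env.move_straight(P(-.1,.045)[0],v=.1)
f,p,s=fr();print("down",f.round(1),p.round(4),s["time_s"])
env.move_straight(P(-.1,.02)[0],v=.05)
th=-.1
while th<1.66:
    th+=.16;X,R=P(th,.017)
    env.move_straight(X,R,v=.05);f,p,s=fr();print(round(th,2),f.round(1),p.round(4),round(s["time_s"],2))
    if np.hypot(*f)>12:break
```

```text
-0.095 [-0.03  0.31  2.13 -0.    0.7  -1.8 ]
0.4 [-0.02  0.35  2.06 -0.    0.73 -1.28]
0.8 [-0.03  0.38  2.   -0.    0.76 -0.89]
1.2 [-0.05  0.41  1.96 -0.    0.78 -0.52]
1.57 [-0.09  0.43  1.92 -0.    0.79 -0.19]
down [0.4 0. ] [-0.1785  0.0511] 17.6167
0.06 [0.6 0.5] [-0.1416  0.0569] 18.68
0.22 [-0.6  0.3] [-0.1314  0.0581] 19.04
0.38 [ 0.1 -0.4] [-0.1211  0.0578] 19.4
0.54 [-0.4  0.4] [-0.1111  0.0559] 19.76
0.7 [0.5 0.2] [-0.1014  0.0524] 20.12
0.86 [-0.4  0.6] [-0.0924  0.0474] 20.48
1.02 [-0.3 -0.1] [-0.0844  0.041 ] 20.83
1.18 [-0.2 -0.4] [-0.0775  0.0335] 21.19
1.34 [ 0.6 -0.1] [-0.0718  0.0249] 21.55
1.5 [-0.4  0.2] [-0.0676  0.0155] 21.91
1.66 [ 1.3 24.4] [-0.0657  0.0119] 22.27
```

Run:
```python
from h import *
s=sensors.sense();_,p,_=fr()
env.move_straight(W(p[0],p[1]+.03,.05),v=.05)
env.move_straight(W(p[0],p[1]+.05,.2),v=.15)
env.movep([.42,.25,.3],RY)
print(fr()[0],sensors.sense()["time_s"])
i=vision.grab_frame("top")
cv2.imwrite("pics/crop3.png",cv2.resize(i[130:255,220:380],None,fx=4.8,fy=4.8,interpolation=cv2.INTER_CUBIC))
```

```text
[-0.33609769 -1.01042457] 25.375
```

View pics/crop3.png

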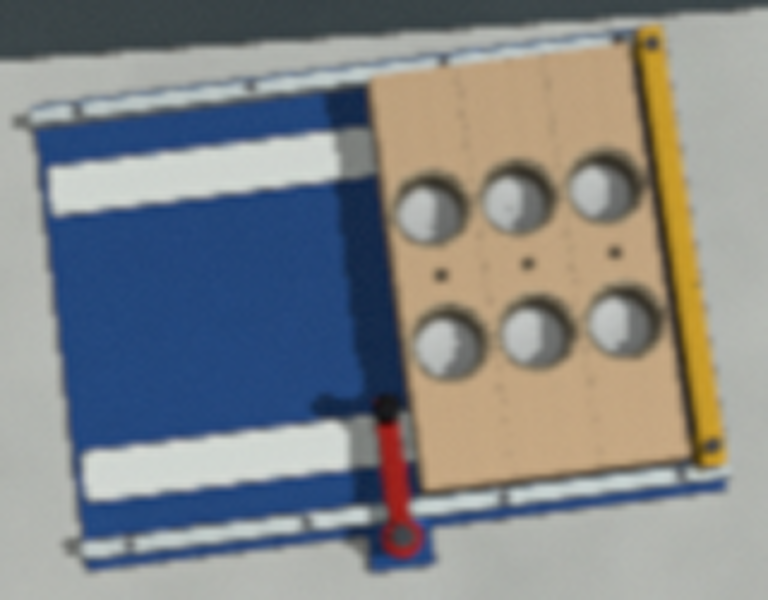

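The row stands closed and square against the stop. The red arm lies across behind it, with its pin at crop (386,408) and pivot at (403,538), and the robot is clear.

```bash
python3 -c "
from h import *
for k,u,v in(('RB+x',369,77),('RB-x',421,490)):print(k,(A.T@(atz('top',cr(u,v),.054)[:2]-O)).round(4))
from workcell import ticket
print(ticket.hand_in())"
```

```text
RB+x [ 0.103  -0.0187]
RB-x [-0.1063 -0.0174]
the job is handed in; nothing more can be done
None
```

The job is handed in, with no verdict returned: in the last picture the three blocks stand closed and square against the end stop (rear face at rail y about −0.018), the red arm is swung to its end of travel behind them, and the robot is clear, at about 25 s of the 51 s allowed.

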